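# Index the fraction carousel to the next vial

## Task

The fraction under the outlet is finished: index the carousel on by one hole. With the fingertips press the black cap of the indexing plunger right down, keep it down while you swing the turntable clockwise (seen from above) to the next hole, a sixth of a turn on, and let go there so that the plunger springs fully up and locks the table. Do not swing past that hole or backwards, pick nothing up, and leave the vials in their cups and the other things on the bench where they are.

Things in the scene. Friction and masses are not known exactly. Their poses are not given: they have to be found in the camera images.
- carousel_base: Fixed base of the carousel: round aluminium plate 344 mm across, 14 mm high, origin at the centre of its underside on the bench, z up. On it lies a steel index ring (radii 112 to 158 mm, top 40 mm above the bench) with a circular slot at 135 mm radius and six index holes in the slot, 60 degrees apart. Its +x points from the axis to the outlet, the far side from the plunger.
- outlet_tip (a point): Lower tip of the fixed glass outlet tube, 124 mm above the bench and 72 mm from the turntable's axis, over a vial. The tube (top 236 mm up) hangs from a cross bar 190 mm up on a steel post that stands on the base 205 mm from the axis, 214 mm tall.
- turntable (a joint): Angle of the turntable about its upright axis, rad, growing CLOCKWISE seen from above: 0 at the start (locked in the first hole), 1.047 (60 degrees) in the next hole, with about 0.011 play either way when locked. Once the plunger is down it turns lightly (under 1 N at the plunger).
- turntable_centre (a point): On the turntable's axis, level with its top face, 56 mm above the bench; z up. Aluminium disc, radius 105 mm, with a low hub (17 mm) and six white cups with glass vials 72 mm from the axis, 60 degrees apart. An index arm 36 mm wide, its top level with the disc, sticks out midway between two cups to 173 mm from the axis and carries the plunger.
- plunger (a joint): How far the plunger is pressed down, m: 0 up, 0.012 at its stop. From 0.009 down its collar is below the slot and the table can turn; higher it locks. Spring: 3 N at the top, 7 N at the stop. Let go between holes it rises only to 0.009; let go within 4 mm (0.03 rad) of a hole its tapered nose enters, centres the table and it rises to 0.
- plunger_cap (a point): Centre of the top of the plunger's black, slightly domed cap (42 mm across, 14 mm thick), 135 mm from the turntable's axis and 97 mm above the bench when up; it goes down with the plunger and round with the table. At the start it is on the robot's side of the axis. Friction of a fingertip on the pressed cap is ample to take the table along.
- vial0: Open empty glass vial, 27 mm across and 58 mm tall, standing upright in a cup (18 mm deep) on the turntable, its top 114 mm above the bench; origin at the centre of its underside. Under the outlet at the start.
- vial1: Open empty glass vial, 27 mm across and 58 mm tall, standing upright in a cup (18 mm deep) on the turntable, its top 114 mm above the bench; origin at the centre of its underside.
- vial2: Open empty glass vial, 27 mm across and 58 mm tall, standing upright in a cup (18 mm deep) on the turntable, its top 114 mm above the bench; origin at the centre of its underside.
- vial3: Open empty glass vial, 27 mm across and 58 mm tall, standing upright in a cup (18 mm deep) on the turntable, its top 114 mm above the bench; origin at the centre of its underside.
- vial4: Open empty glass vial, 27 mm across and 58 mm tall, standing upright in a cup (18 mm deep) on the turntable, its top 114 mm above the bench; origin at the centre of its underside.
- vial5: Open empty glass vial, 27 mm across and 58 mm tall, standing upright in a cup (18 mm deep) on the turntable, its top 114 mm above the bench; origin at the centre of its underside.
- beaker: Glass beaker beside the carousel, 68 mm across, 85 mm tall, origin under its centre. To be left alone.
- capped_vial: Vial with a white cap standing on the bench beside the carousel, 27 mm across, 60 mm tall, origin under its centre. To be left alone.
- cap_tray: Open grey plastic tray, 100 x 70 x 30 mm, with white vial caps in it, origin under its centre. To be left alone.
- amber_bottle: Amber glass bottle, 62 mm across, 115 mm tall, origin under its centre. To be left alone.
- spatula: Steel spatula, 170 mm long, lying on the bench. To be left alone.
- stopper: Black rubber stopper, 38 mm across, 28 mm tall, origin under its centre. To be left alone.
- crystal_dish: White ceramic bowl, 80 mm across, 32 mm tall, origin under its centre. To be left alone.

How it is judged:
By the outcome, as a careful person would: the job done as asked, in the order asked, and still so for the second after the job is handed in, with the robot touching nothing.
It also fails if it takes over 38 s, if anything falls off the work surface, if the arm or the gripper's body presses on something with over 40 N, if the wrist force passes 120 N, or if a joint passes its speed limit or range.

## Robot

A 6-joint arm with a two-finger parallel gripper is mounted at the origin on the work surface. World frame = base frame: x ahead of the robot, y to its left, z up, the work surface at z = 0. Lengths are in m, angles in degrees, forces in N, time in s.
With the tool pointing down it reaches from about 0.35 to 0.875 m from the base axis. Payload 4.2 kg.
Tool frame: the origin (TCP) lies at the very end of the fingers, on their centre line; the grasp point (between the pads) lies 19 mm behind it; z points along the fingers, y is the direction in which the jaws open and shut (so a half turn about z gives the same grasp; the last joint's range is limited). The gripper opens to 87 mm and grips with 3 to 60 N. Pads are 19 mm wide; open, the fingers measure 117 mm over their backs; the gripper's body (75 mm by 190 mm) begins 51 mm behind the grasp point.
Start: joints at [80.191, 22.042, 0.453, 0, -68.411, -14.817], TCP at [0.26, 0.568, 0.223] pointing down, gripper open.
Joint ranges: [-179.83, 179.83], [-69.29, 118.12], [-61.27, 80.66], [-181.25, 117.63], [-171.15, -9.14], [-177.46, 177.46]. Speed limits (degrees/s): [159.86, 159.86, 180, 180, 180, 180].

## Interface

Orientations are given as a 3x3 rotation matrix whose columns are the frame's x, y, z axes.
In Python, from station import r, imaging gives the robot as it stands. The module is installed in compiled form; this text tells all that it offers.
- The arm moves only by the tool move_arm, never from a script. Its argument "motion" is one flat list of numbers, 7 for each row, row after row: the shift along the tool's x, y, z in units of 40 mm (1.0 is 40 mm), then the turn, a rotation vector about the tool's x, y, z in units of 5 degrees (1.0 is 5 degrees), then the gripper's target within -1 to 1 (shut at 1, half-way at 0, fully open at -1). In form: [dx, dy, dz, wx, wy, wz, gripper, dx, dy, dz, wx, wy, wz, gripper, ...]. A call has 1 to 20 rows; each row is the pose to reach, as a shift and turn from the pose measured when the call began, along the tool's axes at that moment; what a row does not reach only later rows make up. A row lasts 1/12 s, in which the tool goes at most 41.7 mm and 7.16 degrees, less where a joint would pass 70% of its speed; a pose out of reach is approached as far as the arm can. A call with a gripper value outside its range is refused whole. The fingers move at their own pace and stop on an object; the grip force is fixed at half the most. Time passes only in rows, so rows that repeat a pose let the fingers close. It gives the time, the measured TCP pose, the force and the opening at its end, in the units of the state.
- r.sense(): the state, without advancing time (a new reading comes with each control period).
- imaging.capture(name): name is "scene" or "top" or "wrist"; returns the picture (400x640x3 uint8, blue, green, red); there is no depth.
- imaging.camera_params(name): a dict with "intrinsics" (3x3 intrinsics, pixels), "k1" (the pictures are not rectified: a ray, as slopes to the right and down, at radius r is drawn at 1 + k1 r^2 times it, then the intrinsics apply), "world_from_camera" (4x4, takes a point from camera to world coordinates). Camera axes: x right, y down, z forward; pixel columns grow to the right and rows downward; lengths in m; the calibration is good to about 2 mm. A picture is of the moment at which its call begins: read the wrist's pose just before it. camera_params takes no time and is no camera call; for the wrist camera it gives the pose at the moment of the call.
- r.finish_job(): hands the job in, once; it reports no verdict.
The state is a dict: "time_s": time; "joints": joint angles; "joint_velocities": joint speeds; "effort": joint torques, N m; "tcp_pos": TCP position; "ee_rot": TCP orientation; "wrist_force": force on the tool from outside, world axes, zero at the start; "moment": the same for the moment, N m; "gripper_width": opening from 0.0 (shut) to 1.0 (fully open).
Only numpy, scipy, OpenCV 4.12 (cv2) and the standard library are available. Lean on these libraries where they do the work, as an engineer would, in place of code of your own. Each camera call takes 0.05 s, during which the arm holds its last target.

## Working session

There is one attempt and no reset: what is moved stays moved. The work goes in short steps, Python scripts to look and compute and a tool call to move; the robot and the scene stay as the last step left them, time stands still between calls to the robot, and variables do not carry over. Pictures are saved under pics/ and viewed, and the job is handed in when it is done.

Besides the shell and the picture viewer there is one more tool, called after "Emit:" in YAML: its name, and indented under it one key for each argument. move_arm: Moves the arm, as the interface text tells. Its arguments: {"type":"object","properties":{"motion":{"type":"array","items":{"type":"number"}}},"required":["motion"]}

```bash
mkdir -p pics; python3 - <<'E'
from station import r, imaging
import cv2
s=r.sense();print(s)
for n in("scene","top","wrist"):
    p=imaging.camera_params(n);print(n,p)
    cv2.imwrite(f"pics/{n}0.png",imaging.capture(n))
E
```

```text
{'time_s': 0.0, 'joints': array([ 8.01910609e+01,  2.20902319e+01,  3.78422213e-01, -3.08230746e-02,
       -6.84085392e+01, -1.48153696e+01]), 'joint_velocities': array([ 0.10987906, -0.03219436, -0.01126977,  0.03853731,  0.08768942,
       -0.10186348]), 'effort': array([ 1.12160615e-03, -3.90666068e+01,  1.87403083e+01,  4.21996325e+00,
        1.09042719e-02, -1.83983293e-04]), 'tcp_pos': array([0.26015098, 0.56761797, 0.22145114]), 'ee_rot': array([[ 9.08976715e-01, -4.16846025e-01, -8.50739763e-04],
       [-4.16846889e-01, -9.08974550e-01, -1.98450789e-03],
       [ 5.39334334e-05,  2.15849969e-03, -9.99997669e-01]]), 'wrist_force': array([0.12347327, 0.85111494, 0.43820285]), 'moment': array([ 0.00704425, -0.01291127, -0.05670471]), 'gripper_width': 0.9938596326017545}
scene {'intrinsics': array([[474.09398303,   0.        , 321.59891843],
       [  0.        , 474.09398303, 195.97074934],
       [  0.        ,   0.        ,   1.        ]]), 'k1': -0.006081340237473333, 'world_from_camera': array([[-0.0024823 ,  0.81451211, -0.58014124,  1.34778311],
       [ 0.99997422,  0.
[... 497 characters left out ...]
13742818e-03,  9.80048938e-04,
        -2.58485895e-03],
       [-6.54910420e-04, -6.29119967e-02, -9.98018863e-01,
         1.28091996e+00],
       [ 0.00000000e+00,  0.00000000e+00,  0.00000000e+00,
         1.00000000e+00]])}
wrist {'intrinsics': array([[282.19428903,   0.        , 319.20537601],
       [  0.        , 282.19428903, 206.29054985],
       [  0.        ,   0.        ,   1.        ]]), 'k1': -0.015346677560391844, 'world_from_camera': array([[-0.41707769, -0.87901745, -0.23102927,  0.32258482],
       [-0.90886895,  0.40389572,  0.10404556,  0.53948589],
       [ 0.00185387,  0.25337041, -0.96736756,  0.38387405],
       [ 0.        ,  0.        ,  0.        ,  1.        ]])}
```

View pics/scene0.png

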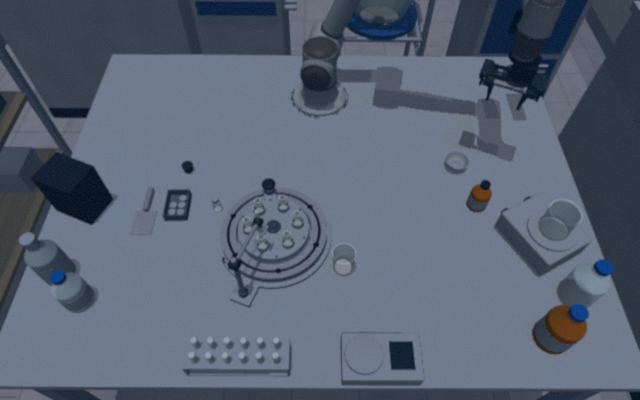

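View pics/top0.png

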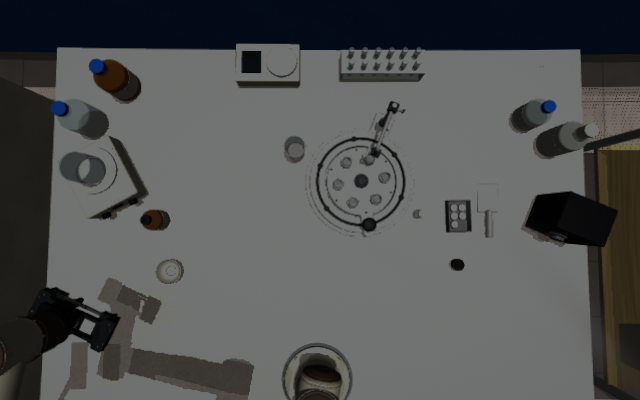

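View pics/wrist0.png

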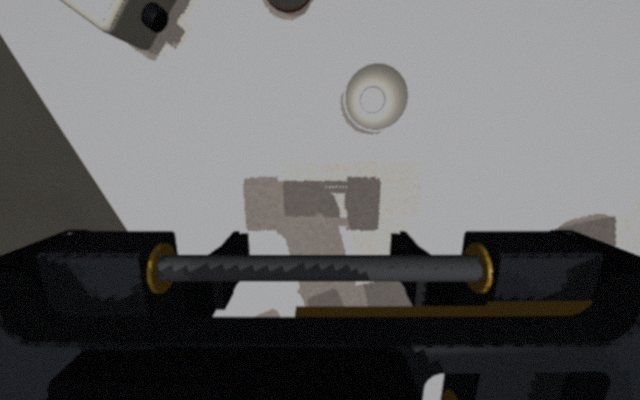

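The top view shows the hub at about (361,181), the black cap at about (369,225) and the outlet post at about (393,105). In the scene view the cap is at about (269,185).

```bash
cat > h.py <<'E'
import numpy as np, cv2
from station import r, imaging
def ray(n,uv):
    p=imaging.camera_params(n);d=cv2.undistortPoints(np.array([[uv]],float),p["intrinsics"],np.array([0.,0,0,0])).ravel()
    k=p["k1"];s=d.copy()
    for _ in range(20): s=d/(1+k*(s@s))
    T=p["world_from_camera"];return T[:3,3],T[:3,:3]@np.r_[s,1]
def onz(n,uv,z):
    o,d=ray(n,uv);return o+d*(z-o[2])/d[2]
def proj(n,P):
    p=imaging.camera_params(n);T=np.linalg.inv(p["world_from_camera"]);c=T[:3,:3]@P+T[:3,3]
    s=c[:2]/c[2];s=s*(1+p["k1"]*(s@s));return (p["intrinsics"]@np.r_[s,1])[:2]
def blobs(img,roi,th):
    x0,y0,x1,y1=roi;g=cv2.cvtColor(img,6)[y0:y1,x0:x1]
    n,l,st,c=cv2.connectedComponentsWithStats((g<th).astype(np.uint8))
    return [(c[i]+[x0,y0],st[i][:5]+np.array([x0,y0,0,0,0])) for i in range(1,n) if st[i][4]>25]
E
python3 - <<'E'
from h import *
t=cv2.imread("pics/top0.png");s=cv2.imread("pics/scene0.png")
for th in(25,35,45,55):
  print(th,"top")
  for b in blobs(t,(340,165,390,240),th):print(b, onz("top",b[0],.097))
  print("scene")
  for b in blobs(s,(225,170,320,250),th):print(b, onz("scene",b[0],.097))
cv2.imwrite("pics/tc.png",cv2.resize(t[90:245,295:430],None,fx=4,fy=4,interpolation=2)[:600])
cv2.imwrite("pics/sc.png",cv2.resize(s[165:310,200:370],None,fx=4,fy=4,interpolation=2))
E
```

```text
25 top
(array([368.11666667, 224.28333333]), array([357, 218,  20,  13, 120])) [ 0.48001533 -0.15004316  0.097     ]
scene
35 top
(array([360.42352941, 181.22352941]), array([355, 175,  13,  13,  85])) [ 0.60762748 -0.12753796  0.097     ]
(array([367.24878049, 223.31219512]), array([340, 213,  50,  19, 205])) [ 0.48286155 -0.14749013  0.097     ]
scene
(array([268.16      , 183.98666667]), array([263, 180,  11,  10,  75])) [ 0.48626003 -0.15411588  0.097     ]
45 top
(array([360.76119403, 180.70895522]), array([355, 175,  13,  13, 134])) [ 0.60916953 -0.12854397  0.097     ]
(array([367.20175439, 223.21052632]), array([340, 213,  50,  19, 228])) [ 0.48316031 -0.1473522   0.097     ]
scene
(array([268.3047619, 184.6      ]), array([263, 179,  12,  13, 105])) [ 0.48857428 -0.15352118  0.097     ]
(array([316.82692308, 234.        ]), array([313, 213,   7,  37,  52])) [ 0.66108516 -0.00536587  0.097     ]
(array([258.26086957, 222.04347826]), array([253, 219,  10,   8,  46])) [ 0.6224763  -0.17317882  0.097     ]
(array([228.67857143, 237.        ]), array([228, 224,   4,  26,  28])) [ 0.67247048 -0.25195091  0.097     ]
55 top
(array([360.82394366, 180.57042254]), array([355, 174,  13,  14, 142])) [ 0.6095843  -0.12873112  0.097     ]
(array([366.76639344, 223.18442623]), array([340, 213,  50,  19, 244])) [ 0.48322996 -0.14606712  0.097     ]
scene
(array([268.58783784, 186.01351351]), array([262, 179,  13,  15, 148])) [ 0.49389247 -0.15230726  0.097     ]
(array([315.07608696, 226.89130435]), array([305, 203,  15,  47,  92])) [ 0.63765054 -0.01053727  0.097     ]
(array([230.78666667, 227.64      ]), array([227, 206,  15,  44,  75])) [ 0.64175367 -0.24953646  0.097     ]
(array([257.87692308, 221.73846154]), array([253, 218,  10,  10,  65])) [ 0.6214533  -0.17435874  0.097     ]
(array([274.38636364, 226.65909091]), array([268, 222,  12,  10,  44])) [ 0.63765117 -0.12615929  0.097     ]
```

View pics/tc.png

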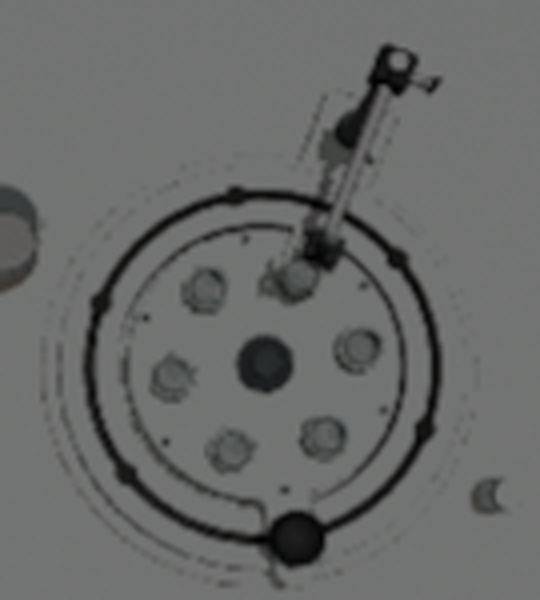

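View pics/sc.png

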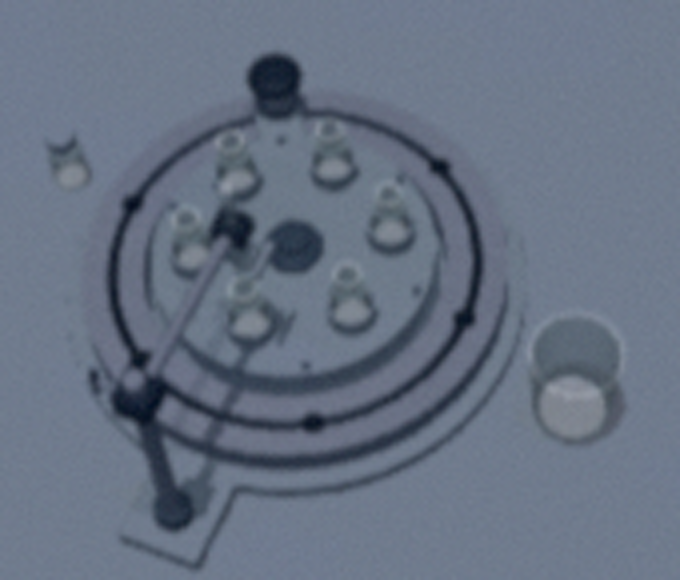

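The crops put the cap centre at top-view pixel (369,224.5), and five index holes are visible as dark dots. Clockwise from the cap, the next hole is at crop (126,474).

```bash
python3 - <<'E'
from h import *
from scipy.optimize import least_squares
H=np.array([[126,474],[99,301],[236,194],[399,258],[425,430]])
P=np.array([onz("top",(h-1.5)/4+[295,90],.04)[:2] for h in H])
f=least_squares(lambda q:np.hypot(*(P-q[:2]).T)-q[2],[.6,-.13,.135]);c=f.x;print("circle",c,f.fun)
a=np.degrees(np.arctan2(*(P-c[:2]).T[::-1]));print(a)
# constrained: holes at phi-60k (cw) radius .135
k=np.arange(1,6)
m=lambda q:(np.c_[q[0]+.135*np.cos(q[2]-k*np.pi/3),q[1]+.135*np.sin(q[2]-k*np.pi/3)]-P).ravel()
g=least_squares(m,[c[0],c[1],np.radians(190)]);q=g.x;print("fit",q[:2],np.degrees(q[2]),g.fun.round(4))
cap=q[:2]+.135*np.array([np.cos(q[2]),np.sin(q[2])]);print("cap pred",cap, proj("top",np.r_[cap,.097]),proj("scene",np.r_[cap,.097]))
print("cap meas top",onz("top",np.array([296,538-3])/4+[295,90],.097),"scene",onz("scene",np.array([274,72])/4+[200,165],.097))
print("hub",onz("top",np.array([265,363])/4+[295,90],.06), proj("scene",np.r_[q[:2],.06]),proj("top",np.r_[q[:2],.06]))
# saturate cap in top: min enclosing
t=cv2.imread("pics/top0.png");
g=cv2.cvtColor(t,6);print(g[214:236,354:384])
E
```

```text
circle [ 0.61441613 -0.1325669   0.13619539] [-1.35820882e-04  3.02245314e-04 -3.33534744e-04  1.99160288e-04
 -3.20499751e-05]
[ 129.07377364   68.80626137    8.54870311  -51.8223611  -111.69586192]
fit [ 0.61410055 -0.13273002] 188.59161817168456 [ 0.0012 -0.0003 -0.0004 -0.0017 -0.0012 -0.0002 -0.0004  0.0015  0.0007
  0.0007]
cap pred [ 0.48061548 -0.15289776] [369.08316775 224.08506267] [268.68799802 182.50080207]
cap meas top [ 0.48160104 -0.15265557  0.097     ] scene [ 0.48251497 -0.15333976  0.097     ]
hub [ 0.61264095 -0.13397904  0.06      ] [273.56777593 226.45773325] [360.84198114 180.27422642]
[[ 80  87  88  88  94 100 108 115 115 115 115 115 115 115 115 115 115 114
  103  92  88  89 100 111 115 115 115 115 115 115]
 [ 68  50  51  51  60  68  86 108 114 115 115 115 115 115 115 115 115 115
  104  91 101 113 115 115 115 115 115 115 115 115]
 [ 95  75  77  82  74  61  64  95 115 115 115 114 115 116 115 115 115 115
  107 107 115 115 115 115 115 115 114 115 108  90]
 [108 105 106 110 105  82  57  87 115 115 115 115 103  85  81  81  81  92
   88  96 115 115 115 115 115 115 1
[... 1566 characters left out ...]
 20  12  12  12  11  16
   28  66  86 100 107 108 115 115 116 115 115 113]
 [ 94 102 108 107 107 111 115 114  85  76  97  90  63  32  42  55  67  78
   85 102 106 105 115 115 115 116 115 113 113 113]
 [ 92 101 107 107 107 112 105  96  75  78 107 115 101  86  92 100 107 115
  115 115 113 113 115 115 108  99 106 113 112 115]
 [115 115 115 115 115 115 105  84  69  70  98 114 115 115 115 115 114 115
  115 110 109 108 105 112 108  97 104 115 116 115]
 [114 115 115 114 115 115 114 105  84  73  85 106 115 115 115 115 115 115
  114 106 105 108 104 112 115 115 115 115 114 115]
 [108 111 114 114 115 115 115 114  96  74  70  79 102 114 114 115 115 114
  114 112 113 115 114 114 114 115 114 115 115 115]]
```

```bash
cat >> h.py <<'E'
C=np.array([.6141,-.1327]);PH=np.radians(188.6)
def pt(cw_deg,z,rad=.135):
    a=PH-np.radians(cw_deg);return np.r_[C+rad*np.array([np.cos(a),np.sin(a)]),z]
def delta(P,cw=0):
    s=r.sense();R=s["ee_rot"];d=R.T@(P-s["tcp_pos"])/.04
    w=R.T@np.array([0,0,-cw])/5
    return d.round(3),w.round(2)
E
python3 - <<'E'
from h import *
print(pt(0,.15),delta(pt(0,.15)))
E
```

```text
[ 0.48061789 -0.15288727  0.15      ] (array([12.517, 14.078,  1.817]), array([0., 0., 0.]))
```

Emit:
move_arm:
  motion: [0.3, 0.34, 0, 0, 0, 0, 1, 0.8, 0.9, 0, 0, 0, 0, 1, 1.4, 1.57, 0, 0, 0, 0, 1, 2.0, 2.25, 0, 0, 0, 0, 1, 2.65, 2.98, 0, 0, 0, 0, 1, 3.3, 3.71, 0, 0, 0, 0, 1, 3.95, 4.44, 0, 0, 0, 0, 1, 4.6, 5.17, 0, 0, 0, 0, 1, 5.25, 5.9, 0, 0, 0, 0, 1, 5.9, 6.63, 0, 0, 0, 0, 1, 6.55, 7.36, 0, 0, 0, 0, 1, 7.2, 8.1, 0, 0, 0, 0, 1, 7.85, 8.83, 0, 0, 0, 0, 1, 8.5, 9.56, 0, 0, 0, 0, 1, 9.15, 10.29, 0, 0, 0, 0, 1, 9.8, 11.02, 0, 0, 0, 0, 1, 10.4, 11.7, 0, 0, 0, 0, 1, 11.0, 12.37, 0.2, 0, 0, 0, 1, 11.5, 12.93, 0.4, 0, 0, 0, 1, 11.9, 13.38, 0.6, 0, 0, 0, 1]

```text
time_s: 1.82
tcp_pos: [0.47, -0.1194, 0.1982]
ee_rot: [[0.908, -0.418, -0.001], [-0.418, -0.908, -0.002], [0.0, 0.002, -1.0]]
wrist_force: [1.2, 0.6, 0.5]
gripper_width: 0.004
```

```bash
python3 - <<'E'
from h import *
s=r.sense();print(s["time_s"],s["joints"].round(1),s["tcp_pos"],s["ee_rot"].round(4),s["wrist_force"],s["gripper_width"])
print(delta(pt(0,.115)))
E
```

```text
1.8167 [  5.    9.6 -20.8   0.1 -59.7  60.2] [ 0.47000124 -0.11943596  0.19820442] [[ 9.082e-01 -4.184e-01 -5.000e-04]
 [-4.184e-01 -9.082e-01 -1.500e-03]
 [ 2.000e-04  1.600e-03 -1.000e+00]] [1.1679974  0.63532924 0.48792717] 0.004079701697979684
(array([0.591, 0.645, 2.081]), array([0., 0., 0.]))
```

Emit:
move_arm:
  motion: [0.3, 0.33, 0.5, 0, 0, 0, 1, 0.5, 0.55, 1.1, 0, 0, 0, 1, 0.59, 0.645, 1.7, 0, 0, 0, 1, 0.59, 0.645, 2.0, 0, 0, 0, 1, 0.59, 0.645, 2.08, 0, 0, 0, 1, 0.59, 0.645, 2.08, 0, 0, 0, 1, 0.59, 0.645, 2.08, 0, 0, 0, 1]

```text
time_s: 2.4
tcp_pos: [0.4812, -0.1528, 0.1158]
ee_rot: [[0.909, -0.418, 0.001], [-0.418, -0.909, -0.002], [0.001, 0.001, -1.0]]
wrist_force: [0.1, -0.3, 0.6]
gripper_width: 0.002
```

```bash
python3 - <<'E'
from h import *
s=r.sense();print(s["time_s"],s["joints"].round(1),s["tcp_pos"],s["wrist_force"],s["gripper_width"])
print(delta(pt(0,.1)),delta(pt(0,.083)))
w=imaging.capture("wrist");cv2.imwrite("pics/w1.png",w)
t=imaging.capture("top");cv2.imwrite("pics/t1.png",cv2.resize(t[90:245,270:430],None,fx=3.8,fy=3.8,interpolation=2))
c=imaging.capture("scene");cv2.imwrite("pics/s1.png",cv2.resize(c[100:310,180:380],None,fx=2.8,fy=2.8,interpolation=2))
E
```

```text
2.4 [  0.9  16.7 -24.8   0.1 -48.4  64.3] [ 0.48119123 -0.15281354  0.11576322] [ 0.09141294 -0.31589561  0.56860956] 0.002322333600742823
(array([-0.013,  0.007,  0.394]), array([0., 0., 0.])) (array([-0.013,  0.006,  0.819]), array([0., 0., 0.]))
```

View pics/w1.png

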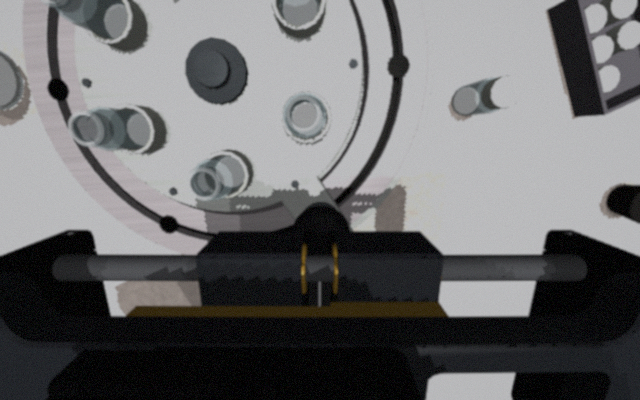

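View pics/t1.png

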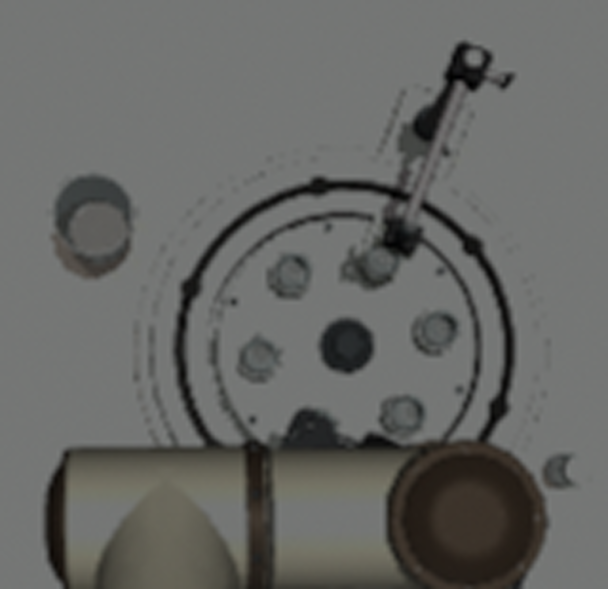

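View pics/s1.png

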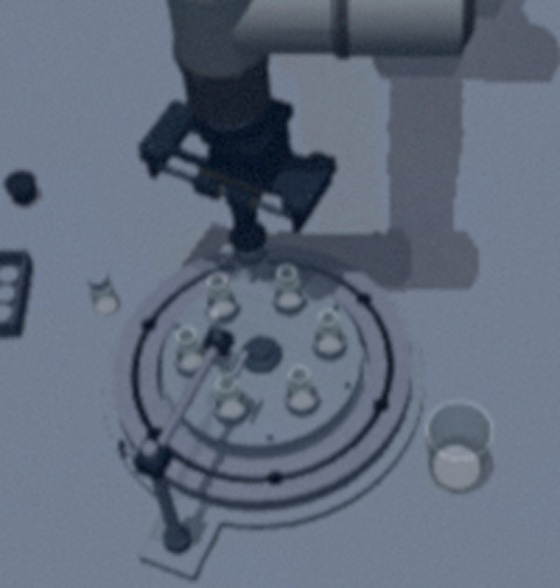

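The closed fingertips stand just above the cap, which shows at (320,222) in the wrist view. Next I press straight down.

Emit:
move_arm:
  motion: [-0.013, 0.007, 0.2, 0, 0, 0, 1, -0.013, 0.007, 0.4, 0, 0, 0, 1, -0.013, 0.007, 0.5, 0, 0, 0, 1, -0.013, 0.007, 0.6, 0, 0, 0, 1, -0.013, 0.007, 0.6, 0, 0, 0, 1, -0.013, 0.007, 0.6, 0, 0, 0, 1]

```text
time_s: 3.05
tcp_pos: [0.4807, -0.1528, 0.0924]
ee_rot: [[0.909, -0.418, 0.001], [-0.418, -0.909, -0.002], [0.002, 0.001, -1.0]]
wrist_force: [-2.2, 0.8, 4.1]
gripper_width: 0.004
```

Emit:
move_arm:
  motion: [0, 0, 0.08, 0, 0, 0, 1, 0, 0, 0.15, 0, 0, 0, 1, 0, 0, 0.2, 0, 0, 0, 1, 0, 0, 0.2, 0, 0, 0, 1, 0, 0, 0.2, 0, 0, 0, 1]

```text
time_s: 3.47
tcp_pos: [0.4809, -0.1532, 0.0852]
ee_rot: [[0.909, -0.417, 0.002], [-0.417, -0.909, -0.003], [0.003, 0.002, -1.0]]
wrist_force: [-1.5, -1.0, 6.8]
gripper_width: 0.007
```

```bash
python3 - <<'E'
from h import *
s=r.sense();print(s["time_s"],s["tcp_pos"],s["wrist_force"])
E
```

```text
3.4667 [ 0.48087187 -0.15316443  0.08519405] [-1.45250867 -0.97113316  6.81184469]
```

```bash
cat >> h.py <<'E'
def arc(steps,z):
    s=r.sense();R=s["ee_rot"];p=s["tcp_pos"]
    for a in steps:
        t=np.radians(-a);M=np.array([[np.cos(t),-np.sin(t)],[np.sin(t),np.cos(t)]])
        q=np.r_[C+M@(p[:2]-C),z];d=R.T@(q-p)/.04;print(a,d.round(3),round(a/5,2))
E
python3 - <<'E'
from h import *
arc([1,3,5,7.5,10,12.5,15,17.5,20,22.5,25,27.5,30,32.5,35,37.5,39,40],.0837)
E
```

```text
1 [-0.032 -0.049  0.037] 0.2
3 [-0.093 -0.15   0.037] 0.6
5 [-0.151 -0.252  0.037] 1.0
7.5 [-0.218 -0.383  0.036] 1.5
10 [-0.279 -0.517  0.036] 2.0
12.5 [-0.335 -0.653  0.035] 2.5
15 [-0.384 -0.791  0.035] 3.0
17.5 [-0.428 -0.932  0.035] 3.5
20 [-0.465 -1.074  0.034] 4.0
22.5 [-0.496 -1.218  0.034] 4.5
25 [-0.52  -1.363  0.034] 5.0
27.5 [-0.539 -1.509  0.033] 5.5
30 [-0.55  -1.655  0.033] 6.0
32.5 [-0.556 -1.802  0.033] 6.5
35 [-0.555 -1.949  0.033] 7.0
37.5 [-0.548 -2.096  0.032] 7.5
39 [-0.54  -2.184  0.032] 7.8
40 [-0.534 -2.242  0.032] 8.0
```

Emit:
move_arm:
  motion: [0, 0, 0.05, 0, 0, 0, 1, -0.03, -0.05, 0.05, 0, 0, 0.2, 1, -0.09, -0.15, 0.05, 0, 0, 0.6, 1, -0.15, -0.25, 0.05, 0, 0, 1, 1, -0.22, -0.38, 0.05, 0, 0, 1.5, 1, -0.28, -0.52, 0.05, 0, 0, 2, 1, -0.335, -0.65, 0.05, 0, 0, 2.5, 1, -0.385, -0.79, 0.05, 0, 0, 3, 1, -0.43, -0.93, 0.05, 0, 0, 3.5, 1, -0.465, -1.075, 0.05, 0, 0, 4, 1, -0.465, -1.075, 0.05, 0, 0, 4, 1, -0.465, -1.075, 0.05, 0, 0, 4, 1]

```text
time_s: 4.47
tcp_pos: [0.482, -0.1062, 0.085]
ee_rot: [[0.712, -0.702, 0.002], [-0.702, -0.712, -0.003], [0.004, 0.001, -1.0]]
wrist_force: [-4.2, 0.7, 14.5]
gripper_width: 0.007
```

```bash
cat > chk.py <<'E'
from h import *
import sys
s=r.sense();p=s["tcp_pos"];v=p[:2]-C
print(s["time_s"],p,"F",s["wrist_force"].round(1),"cw",188.6-np.degrees(np.arctan2(v[1],v[0]))%360,"rad",np.hypot(*v), "yaw",np.degrees(np.arctan2(s["ee_rot"][1,0],s["ee_rot"][0,0])))
n=sys.argv[1]
t=imaging.capture("top");cv2.imwrite(f"pics/t{n}.png",cv2.resize(t[90:245,270:430],None,fx=3.8,fy=3.8,interpolation=2))
E
python3 chk.py 2
```

```text
4.4667 [ 0.4820029  -0.10621689  0.0849857 ] F [-4.2  0.7 14.5] cw 19.936491218059132 rad 0.13472564209034008 yaw -44.58783927579837
```

View pics/t2.png

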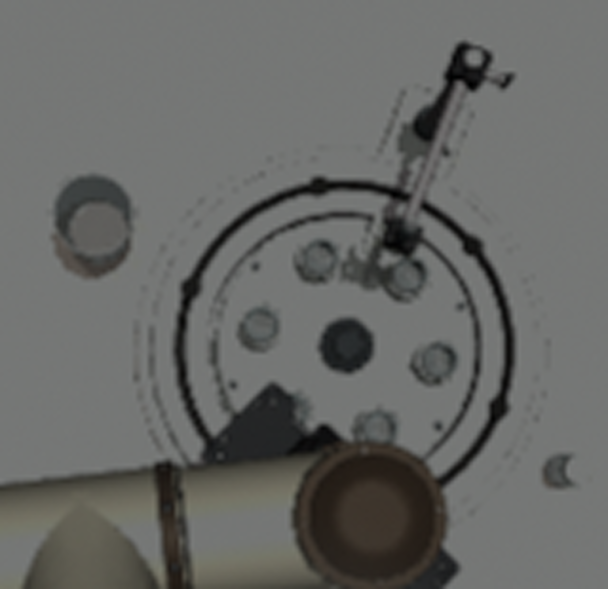

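The vials have turned about 20° clockwise with the fingertip, with no slip seen. Continuing to the hole.

```bash
python3 - <<'E'
from h import *
arc([1,3,5,7.5,10,12.5,15,17.5,20,22.5,25,27.5,30,32.5,35,37,38.5,39.5,40],.0837)
E
```

```text
1 [-0.032 -0.049  0.032] 0.2
3 [-0.093 -0.15   0.032] 0.6
5 [-0.151 -0.252  0.032] 1.0
7.5 [-0.217 -0.383  0.031] 1.5
10 [-0.279 -0.517  0.031] 2.0
12.5 [-0.334 -0.653  0.031] 2.5
15 [-0.383 -0.791  0.03 ] 3.0
17.5 [-0.426 -0.932  0.03 ] 3.5
20 [-0.463 -1.074  0.03 ] 4.0
22.5 [-0.494 -1.218  0.029] 4.5
25 [-0.518 -1.363  0.029] 5.0
27.5 [-0.536 -1.508  0.029] 5.5
30 [-0.548 -1.655  0.029] 6.0
32.5 [-0.553 -1.802  0.029] 6.5
35 [-0.552 -1.949  0.029] 7.0
37 [-0.547 -2.066  0.028] 7.4
38.5 [-0.54  -2.154  0.028] 7.7
39.5 [-0.534 -2.212  0.028] 7.9
40 [-0.531 -2.242  0.028] 8.0
```

Stop first at 35° further, to check the angle before the last bit.

Emit:
move_arm:
  motion: [-0.03, -0.05, 0.04, 0, 0, 0.2, 1, -0.09, -0.15, 0.04, 0, 0, 0.6, 1, -0.15, -0.25, 0.04, 0, 0, 1, 1, -0.22, -0.38, 0.04, 0, 0, 1.5, 1, -0.28, -0.52, 0.04, 0, 0, 2, 1, -0.335, -0.65, 0.04, 0, 0, 2.5, 1, -0.385, -0.79, 0.04, 0, 0, 3, 1, -0.43, -0.93, 0.04, 0, 0, 3.5, 1, -0.465, -1.075, 0.04, 0, 0, 4, 1, -0.495, -1.22, 0.04, 0, 0, 4.5, 1, -0.52, -1.36, 0.04, 0, 0, 5, 1, -0.535, -1.51, 0.04, 0, 0, 5.5, 1, -0.55, -1.655, 0.04, 0, 0, 6, 1, -0.553, -1.8, 0.04, 0, 0, 6.5, 1, -0.553, -1.9, 0.04, 0, 0, 6.8, 1, -0.552, -1.95, 0.04, 0, 0, 7, 1, -0.552, -1.95, 0.04, 0, 0, 7, 1]

```text
time_s: 5.93
tcp_pos: [0.5225, -0.0343, 0.0851]
ee_rot: [[0.181, -0.983, 0.005], [-0.983, -0.181, -0.002], [0.003, -0.005, -1.0]]
wrist_force: [-3.8, 2.8, 11.0]
gripper_width: 0.004
```

```bash
python3 chk.py 3; python3 - <<'E'
from h import *
arc([1,2,3,3.5,4,4.5,5,5.3],.0837)
c=imaging.capture("scene");cv2.imwrite("pics/s3.png",cv2.resize(c[165:310,200:370],None,fx=4,fy=4,interpolation=2))
E
```

```text
5.9333 [ 0.52250713 -0.03430565  0.08505989] F [-3.8  2.8 11. ] cw 55.65029381962023 rad 0.13442730953217663 yaw -79.57138925087892
1 [-0.031 -0.05   0.035] 0.2
2 [-0.061 -0.1    0.035] 0.4
3 [-0.091 -0.151  0.035] 0.6
3.5 [-0.105 -0.176  0.035] 0.7
4 [-0.119 -0.202  0.035] 0.8
4.5 [-0.133 -0.228  0.035] 0.9
5 [-0.147 -0.254  0.035] 1.0
5.3 [-0.155 -0.269  0.035] 1.06
```

View pics/t3.png

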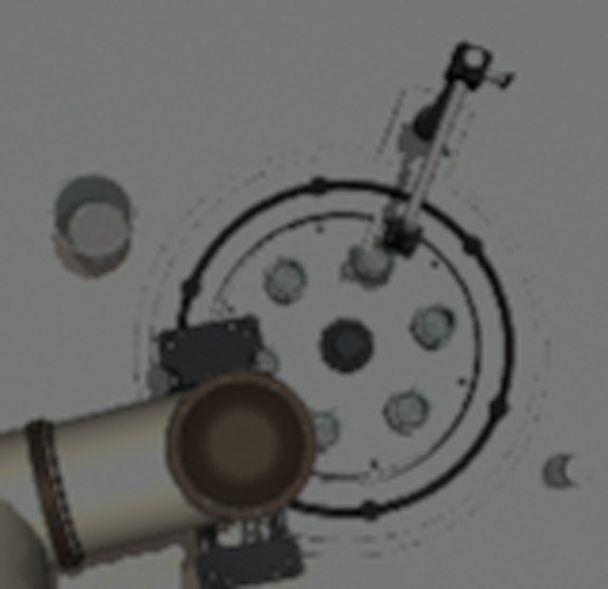

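View pics/s3.png

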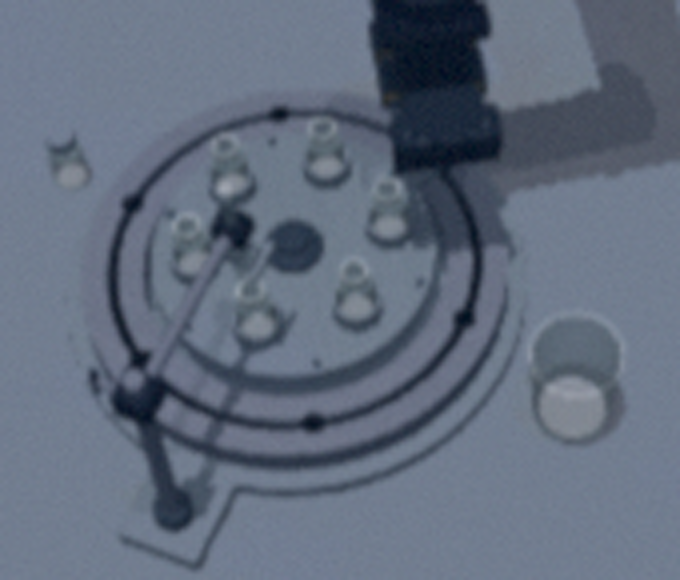

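```bash
python3 - <<'E'
from h import *
def ang(L,f,o):
    out=[]
    for p in L:
        v=onz("top",(np.array(p)-f/2+.5)/f+o,.056)[:2]-C;out.append((np.degrees(np.arctan2(v[1],v[0]))%60,np.hypot(*v)))
    return np.array(out)
a=ang([(246,240),(146,318),(166,442),(284,490),(383,410),(364,286)],4,[295,90])
b=ang([(320,230),(435,265),(461,381),(374,464)],3.8,[270,90])
print(a.round(3),b.round(3),(a[:,0].mean()-b[:,0].mean()))
E
```

```text
[[8.347 0.097]
 [9.281 0.097]
 [9.027 0.097]
 [8.712 0.099]
 [8.579 0.098]
 [7.992 0.098]] [[12.659  0.096]
 [12.197  0.098]
 [12.743  0.097]
 [13.083  0.099]] -4.014068349293964
```

The disc's screws put the table at about 56.0° and the tip says 55.7°, so about 4.1° more is needed.

Emit:
move_arm:
  motion: [-0.03, -0.05, 0.04, 0, 0, 0.2, 1, -0.06, -0.1, 0.04, 0, 0, 0.4, 1, -0.09, -0.15, 0.04, 0, 0, 0.6, 1, -0.11, -0.18, 0.04, 0, 0, 0.72, 1, -0.12, -0.2, 0.04, 0, 0, 0.8, 1, -0.12, -0.2, 0.04, 0, 0, 0.8, 1, -0.12, -0.2, 0.04, 0, 0, 0.8, 1]

```text
time_s: 6.62
tcp_pos: [0.5305, -0.0275, 0.0851]
ee_rot: [[0.113, -0.994, 0.008], [-0.994, -0.113, -0.001], [0.002, -0.008, -1.0]]
wrist_force: [-2.3, 3.2, 10.1]
gripper_width: 0.006
```

```bash
python3 chk.py 4
```

```text
6.6167 [ 0.53046623 -0.02751567  0.08510597] F [-2.3  3.2 10.1] cw 60.11122049855942 rad 0.13438136126296962 yaw -83.51110884113115
```

View pics/t4.png

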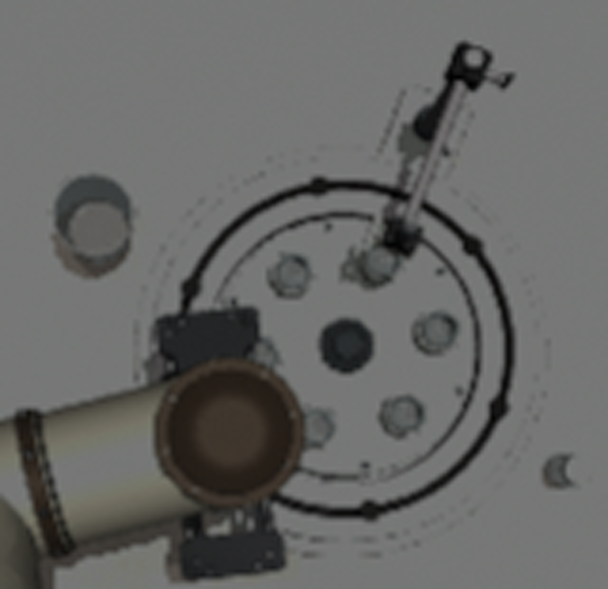

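Screw dots at (328,226), (441,271) and (459,392) match the start picture to within about 0.3°, i.e. in the next hole. Now I release straight up.

Emit:
move_arm:
  motion: [0, 0, -0.05, 0, 0, 0, 1, 0, 0, -0.15, 0, 0, 0, 1, 0, 0, -0.25, 0, 0, 0, 1, 0, 0, -0.35, 0, 0, 0, 1, 0, 0, -0.5, 0, 0, 0, 1, 0, 0, -0.7, 0, 0, 0, 1, 0, 0, -0.9, 0, 0, 0, 1, 0, 0, -0.9, 0, 0, 0, 1]

```text
time_s: 7.33
tcp_pos: [0.5313, -0.0274, 0.123]
ee_rot: [[0.113, -0.994, 0.012], [-0.994, -0.113, -0.001], [0.002, -0.012, -1.0]]
wrist_force: [-0.2, -0.2, -0.9]
gripper_width: 0.004
```

```bash
python3 - <<'E'
from h import *
s=r.sense();print(s["time_s"],s["tcp_pos"],s["wrist_force"].round(1),s["joints"].round(1))
print(delta(np.array([.40,.10,.22])))
E
```

```text
7.3333 [ 0.53134353 -0.02743134  0.12298836] [-0.2 -0.2 -0.9] [ 14.7  18.3 -21.2   0.3 -49.9  -8.4]
(array([-3.531,  2.873, -2.468]), array([0., 0., 0.]))
```

Emit:
move_arm:
  motion: [0, 0, -0.5, 0, 0, 0, 1, 0, 0, -1.1, 0, 0, 0, 1, 0, 0, -1.7, 0, 0, 0, 1, -0.2, 0.1, -2.2, 0, 0, 0, 1, -0.7, 0.3, -2.4, 0, 0, 0, 1, -1.3, 0.55, -2.4, 0, 0, 0, 1, -2.0, 0.85, -2.4, 0, 0, 0, 1, -2.7, 1.1, -2.4, 0, 0, 0, 1, -3.4, 1.4, -2.4, 0, 0, 0, 1, -4.1, 1.7, -2.4, 0, 0, 0, 1, -4.8, 2.0, -2.4, 0, 0, 0, 1, -5.5, 2.3, -2.4, 0, 0, 0, 1, -6.2, 2.6, -2.4, 0, 0, 0, 1, -6.9, 2.9, -2.4, 0, 0, 0, 1, -7.4, 3.1, -2.4, 0, 0, 0, 1, -7.6, 3.2, -2.4, 0, 0, 0, 1, -7.6, 3.2, -2.4, 0, 0, 0, 1, -7.6, 3.2, -2.4, 0, 0, 0, 1]

```text
time_s: 8.83
tcp_pos: [0.3684, 0.26, 0.2166]
ee_rot: [[0.114, -0.993, 0.012], [-0.993, -0.114, -0.002], [0.003, -0.011, -1.0]]
wrist_force: [0.1, 0.5, 0.1]
gripper_width: 0.003
```

```bash
python3 chk.py 5; python3 - <<'E'
from h import *
c=imaging.capture("scene");cv2.imwrite("pics/s5f.png",c);cv2.imwrite("pics/s5.png",cv2.resize(c[165:310,200:370],None,fx=4,fy=4,interpolation=2))
t=imaging.capture("top");cv2.imwrite("pics/t5f.png",t)
for z in(.088,.097):
  print(z,"expected cap",proj("top",pt(60,z)),proj("scene",pt(60,z)), "start", proj("top",pt(0,z)),proj("scene",pt(0,z)))
s0=cv2.imread("pics/scene0.png")
for b in blobs(t,(325,190,350,225),30):print("top",b,onz("top",b[0],.097))
for b in blobs(c,(280,170,330,225),35):print("scene",b)
for b in blobs(s0,(250,170,285,200),35):print("scene0",b)
E
```

```text
8.8333 [0.36843491 0.26002949 0.21661293] F [0.1 0.5 0.1] cw 66.57267906618611 rad 0.4632362079536386 yaw -83.45420827148719
0.088 expected cap [326.52937565 207.27267525] [309.89460253 197.71962493] start [368.69530093 224.04703805] [268.93974148 184.28212033]
0.097 expected cap [326.59236738 207.18238383] [309.85414254 195.97321657] start [369.07960983 224.08422621] [268.6914047  182.50145527]
top (array([328.54320988, 207.64197531]), array([325, 201,   8,  14,  81])) [ 0.52854455 -0.03298108  0.097     ]
scene (array([309.50684932, 197.47945205]), array([304, 193,  12,  10,  73]))
scene0 (array([268.16      , 183.98666667]), array([263, 180,  11,  10,  75]))
```

View pics/t5.png

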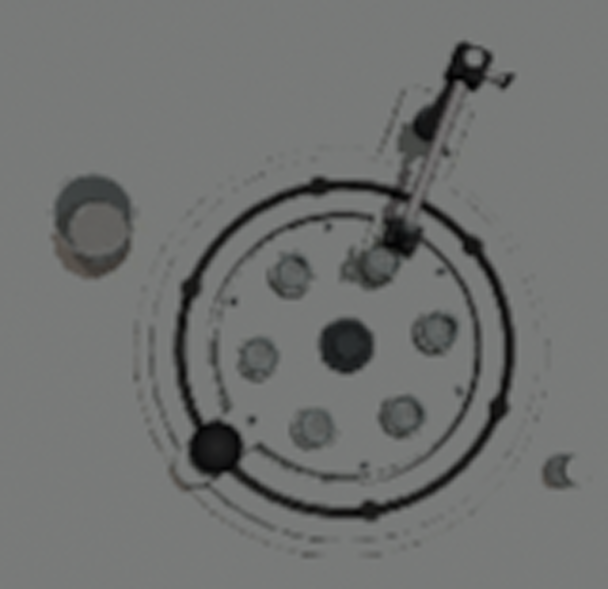

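View pics/s5.png

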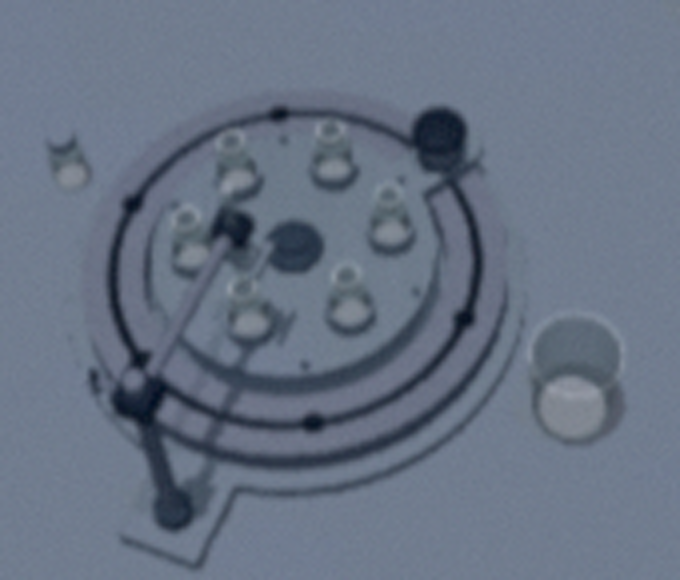

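The cap at scene row 197.5 lies 1.5 px below its predicted "up" position. It was 1.5 px below at the start too, and 9 mm of depression would shift it about 1.75 px, so it is fully up. Cup and screw positions match the start picture, so I hand in.

```bash
python3 -c "
from station import r
print(r.finish_job())"
```

```text
the job is handed in; nothing more can be done
None
```

I indexed the carousel on by one hole. With the closed fingertips I pressed the plunger cap to its stop (tip at 85 mm height, about 7 N). I kept it down at 10–15 N while swinging the table 60° clockwise, then lifted straight off and moved the arm clear. The job was handed in at about 9 s.

- **Table angle:** before release, the disc's screws matched the start picture to within about 0.3°, and the fingertip read 60.1°. After release, the cap was at the next hole in both views.
- **Plunger:** it reads fully up. Its image offset from the predicted up position is the same as at the start (1.5 px both times); being 9 mm down would show as about 1.75 px.
- **Vials and other things:** all six vials stand in their cups, and the beaker and capped vial have not moved. I did not compare the tray, bottle, spatula, stopper and dish with the start pictures afterwards, but nothing went near them.
- **Disagreement:** the automatic blob for the cap in the last top view was about 2 px off because the search window cut into the cap. The scene view agreed with the prediction to about 0.4 px sideways.

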